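# Set the screen carrier to the scribed line and start the vacuum

### The arm

A 7-joint arm with a two-finger parallel gripper is mounted at the origin on the work surface. World frame = base frame: x ahead of the robot, y to its left, z up, the work surface at z = 0. Lengths are in m, angles in rad, forces in N, time in s.
With the tool pointing down it reaches from about 0.425 to 0.925 m from the base axis. Payload 6.8 kg.
Tool frame: the origin (TCP) lies midway between the tips of the shut fingers; the grasp point (between the pads) lies 19 mm behind it; z points along the fingers, y is the line along which they close (so a half turn about z gives the same grasp; the last joint's range is limited). The gripper opens to 85 mm and grips with 20 to 120 N. Pads are 22 mm wide; open, the fingers measure 114 mm over their backs; the gripper's body (76 mm by 85 mm) begins 54 mm behind the grasp point. The pads swing forward as they close: fully open they stand 13 mm farther back than shut.
Start: joints at [1.229, 0.477, 0.022, 1.555, -0.011, 1.109, -0.083], TCP at [0.156, -0.657, 0.231] pointing down, gripper open.
Joint ranges: [-2.96, 2.96], [-0.34, 2.1], [-1.41, 1.46], [0.24, 2.44], [-1.37, 4.51], [0.17, 1.92], [-2.96, 2.96]. Speed limits (rad/s): [2.39, 2.39, 3.14, 3.14, 3.14, 3.14, 3.14].

### API

Orientations are given as a unit quaternion [w, x, y, z].
In Python, from station import * gives the robot as it stands. The module is installed in compiled form; this text tells all that it offers.
- The arm moves only by the shell command python3 -m jog 'ROWS' [OPENING] [FORCE]. ROWS is JSON, a list of rows, each an object of numbers: "x", "y", "z": the shift along the tool's x, y, z in m; "ax", "ay", "az": the turn, a rotation vector about the tool's x, y, z in rad. In form: [{"x": .., "y": .., "z": .., "ax": .., "ay": .., "az": ..}, ...]. A call has 1 to 12 rows; each row is the pose to reach, as a shift and turn from the pose commanded when the call began, along the tool's axes at that moment; what a row does not reach only later rows make up. A row lasts 1/10 s, in which the tool goes at most 50 mm and 8.59 degrees, less where a joint would pass 70% of its speed; a pose out of reach is approached as far as the arm can. A call with a gripper value outside its range is refused whole. OPENING is the opening, from 0 (shut) to 1 (fully open), set as the call begins (- or left out, the last holds). The fingers move at their own pace and stop on an object; FORCE is the grip in N (left out, the last holds). Time passes only in rows, so rows that repeat a pose let the fingers close. It gives the time, the measured TCP pose, the force, the opening and the grip force at its end, in the units of the state.
- get_obs(): the state, without advancing time (a new reading comes with each control period).
- read_camera(name): name is "scene" or "top"; returns the picture (384x512x3 uint8, red, green, blue); there is no depth.
- camera_params(name): a dict with "K" (3x3 intrinsics, pixels), "origin" and "attitude" of the camera in the world. Camera axes: x right, y up, looking along -z (the intrinsics and any distortion apply to the point x, -y, -z); pixel columns grow to the right and rows downward; lengths in m; the calibration is good to about 2 mm. A picture is of the moment at which its call begins. camera_params takes no time and is no camera call.
- hand_in(): hands the job in; it is judged then, once.
The state is a dict: "t": time; "q": joint angles; "joint_vel": joint speeds; "joint_torque": joint torques, N m; "eef_pos": TCP position; "tool_rot": TCP orientation; "contact_force": force on the tool from outside, world axes, zero at the start; "torque": the same for the moment, N m; "gripper_width": opening from 0.0 (shut) to 1.0 (fully open); "grasp_force": force on a finger pad.
Only numpy, scipy, OpenCV 4.12 (cv2) and the standard library are available. Lean on these libraries where they do the work, as an engineer would, in place of code of your own. Each camera call takes 0.05 s, during which the arm holds its last target. There are 200 camera calls.

### The job

On the screen separator, push the white plastic carrier that holds the phone screen along the bed until its front edge lies on the white scribed line, square to it along its whole width and within the ends of the line; there is nothing to stop it, so stop in time. Let go of it, then press the round push button on the machine's control strip fully down to start the vacuum, leaving the carrier on the line, and the suction cup and the screw tin on the machine where they stand.

Things in the scene. Friction and masses are not known exactly. Their poses are not given: they have to be found in the camera images.
- machine: fixed screen separator, low chassis 390 x 240 mm, flat top 45 mm above the table, no rails or stop. Origin: centre of its underside; x is the push direction, y left of it, z up. Dark steel bed: y -66 to +120 mm; white control strip, level with it: y -120 to -68 mm, with the button, a fixed dummy knob at x = +100 mm (30 mm across, 16 mm high, light bar on top) and a flat display at x = -110 mm
- line_mid (a point): middle of the white scribed line (2.5 mm wide, 176 mm long, flush) on the bed, at the bed's surface. Axes as the machine's: x is the push direction, y runs along the line; 50 mm in x and 27 mm in y from the machine's origin
- carrier: loose white plastic plate with a dark phone screen in its top, 95 mm (x) x 135 mm (y) x 14 mm (16 with screen), about 0.35 kg, flat on the bed short of the line, up to 8 degrees askew. Origin: centre of its underside. Front edge, to meet the line: the 135 mm side at x = +47.5 mm; push on the side at x = -47.5 mm. Too large to grip; stops when the pushing stops
- carrier_center (a point): centre of the carrier, half-way up its 14 mm; axes as the carrier's
- carrier_front_left (a point): left (+y) end of the carrier's front edge, half-way up (7 mm above the bed)
- carrier_front_right (a point): right (-y) end of the carrier's front edge, half-way up (7 mm above the bed)
- button_top (a point): centre of the top of the round black push button, 28 mm across, on a grey housing on the white control strip at x = 0, y = -94 mm of the machine; pressed straight down
- button (a joint): travel of the push button: 0 up, 0.006 m fully down; a spring pushes back with 5 N when fully down and lifts it again
- suction_cup: bystander: a loose black rubber suction cup 42 mm across and 30 mm high, standing on the machine's bed beyond the line; its origin is the centre of its underside
- screw_tin: bystander: a small round aluminium screw tin 36 mm across and 26 mm high, standing on the far end of the white control strip; origin: centre of its underside
Mind the look-alikes: they are no part of the job. Of the things that look like the carrier, the largest one is meant.

How it is judged:
By the outcome, as a careful person would: the job done as asked, in the order asked, and still so for the second after the job is handed in, with the robot touching nothing.
It also fails if it takes over 50 s, if anything falls off the work surface, if the arm or the gripper's body presses on something with over 40 N, if the wrist force passes 120 N, or if a joint passes its speed limit or range.

## Working session

There is one attempt and no reset: what is moved stays moved. The work goes in short steps, Python scripts to look and compute and a shell command to move; the robot and the scene stay as the last step left them, time stands still between calls to the robot, and variables do not carry over. Pictures are saved under pics/ and viewed, at most 10 in all, crops included, and the job is handed in when it is done.

```bash
mkdir -p pics; python3 - <<'E'
from station import *
import cv2,numpy as np
for n in("scene","top"):
    im=read_camera(n); cv2.imwrite(f"pics/{n}0.png",im[:,:,::-1]); p=camera_params(n); print(n,{k:np.round(v,4).tolist() if not isinstance(v,str) else v for k,v in p.items()})
o=get_obs(); print(o)
E
```

```text
scene {'K': [[464.7415, 0.0, 257.4041], [0.0, 464.7415, 188.6878], [0.0, 0.0, 1.0]], 'origin': [1.138, -0.0558, 0.8278], 'attitude': [0.6829, 0.2563, 0.2374, 0.6416]}
top {'K': [[365.8508, 0.0, 251.8684], [0.0, 365.8508, 193.0577], [0.0, 0.0, 1.0]], 'origin': [0.4723, -0.005, 0.8007], 'attitude': [0.7167, 0.004, -0.0195, -0.6971]}
{'t': 0.1, 'q': array([ 1.22888528,  0.47772125,  0.02234573,  1.55636836, -0.01149593,
        1.10932203, -0.08311428]), 'joint_vel': array([ 0.00019731, -0.00157027,  0.00019227, -0.00280804,  0.00081051,
        0.00067893, -0.00172096]), 'joint_torque': array([ 5.48319571e-03, -5.97760606e+01,  1.61412198e+00, -2.81953293e+01,
        1.28602283e-02,  5.11719642e-03, -9.30059997e-06]), 'eef_pos': array([ 0.15624547, -0.65610133,  0.23041379]), 'tool_rot': array([-8.29667242e-04,  9.93173701e-01,  1.16641694e-01, -1.62192140e-04]), 'contact_force': array([-0.08755174,  0.4225732 , -0.02584217]), 'torque': array([ 0.02480238,  0.00512036, -0.02845536]), 'grasp_force': 0.0, 'gripper_width': 0.9974142633749951}
```

View pics/scene0.png

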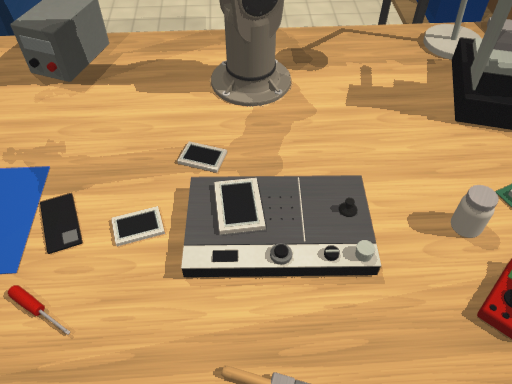

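View pics/top0.png

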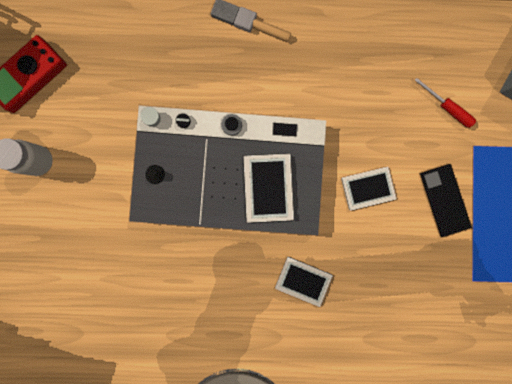

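Carrier look-alikes in the top view are at (269,188), on the bed and largest, and at (370,188) and (305,281), both smaller and on the table. The one at (269,188) fits the description. I'll confirm it in an enlarged crop and measure.

```bash
cat > h.py <<'E'
from station import *
import cv2,numpy as np
from scipy.spatial.transform import Rotation as R
def cam(n):
    p=camera_params(n); q=p["attitude"]; return p["K"],np.array(p["origin"]),R.from_quat([q[1],q[2],q[3],q[0]]).as_matrix()
def topix(n,P):
    K,o,M=cam(n); c=(np.atleast_2d(P)-o)@M*[1,-1,-1]; u=c@np.array(K).T; return u[:,:2]/u[:,2:]
def toplane(n,uv,z):
    K,o,M=cam(n); uv=np.atleast_2d(uv).astype(float); d=np.c_[uv,np.ones(len(uv))]@np.linalg.inv(K).T*[1,-1,-1]@M.T
    return o+d*((z-o[2])/d[:,2])[:,None]
def blobs(im,thr=150):
    hsv=cv2.cvtColor(im,cv2.COLOR_RGB2HSV)
    m=((hsv[...,1]<60)&(hsv[...,2]>thr)).astype(np.uint8)
    n,l,s,c=cv2.connectedComponentsWithStats(m,connectivity=8)
    return l,s,c
def rect(n,pts,z):
    w=toplane(n,pts,z)[:,:2]*1000; return cv2.minAreaRect(w.astype(np.float32))
E
python3 - <<'E'
from h import *
im=read_camera("top"); l,s,c=blobs(im)
cv2.imwrite("pics/crop1.png",cv2.resize(im[90:310,120:410],None,fx=2.7,fy=2.7,interpolation=cv2.INTER_CUBIC)[:,:,::-1])
for i in range(1,len(s)):
    if s[i,4]<60: continue
    pts=np.argwhere(l==i)[:,::-1]
    r=rect("top",pts,.059 if 240<c[i][0]<300 and c[i][1]>150 else .045); print(c[i].round(1),s[i],np.round(r[0],1),np.round(r[1],1),round(r[2],2))
E
```

```text
[233.6 125.5] [ 137  106  189   39 3389] [637.6  24.9] [389.7  52. ] 87.3
[  9.1 153.5] [  0 139  22  31 552] [564.  474.4] [61.7 42.3] 2.84
[202.8 181.9] [199 139   8  85 139] [520.   80.6] [  3.4 174.1] 87.26
[268.4 187.5] [ 244  154   50   68 1374] [509.5 -53.8] [135.4  95.7] 4.35
[368.2 188.7] [342 167  54  43 672] [ 514.5 -264.4] [ 69.7 100.7] 15.45
[302.4 281. ] [275 257  57  50 628] [ 318.6 -131.8] [100.   70.1] 69.06
```

View pics/crop1.png

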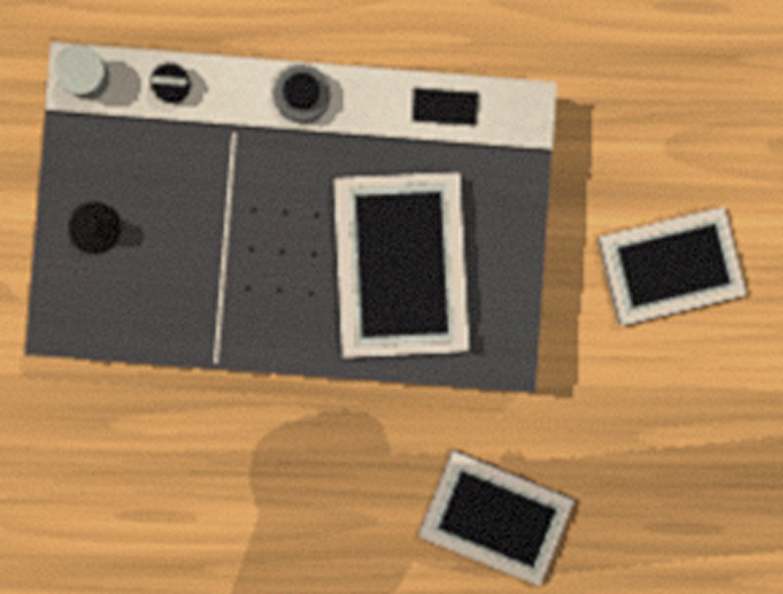

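The crop confirms it: the carrier on the bed (crop centre about (403,265)) measures 135 x 96 mm, and the two others are about 100 x 70 mm. The line runs from (235,133) to (215,360) in the crop, and the button is at (302,90). In the world frame, line_mid is about (0.520, 0.0805) with machine yaw 87.3°. The carrier is 7.1° askew, and its centre is 135 mm short of line_mid. The plan is to push its rear edge with both open fingers held square to the line. First I go behind it.

```bash
python3 -m jog '[{"x":0.458,"y":-0.417,"z":0.08,"az":-1.289},{"x":0.458,"y":-0.417,"z":0.08,"az":-1.289},{"x":0.458,"y":-0.417,"z":0.08,"az":-1.289},{"x":0.458,"y":-0.417,"z":0.08,"az":-1.289},{"x":0.458,"y":-0.417,"z":0.08,"az":-1.289},{"x":0.458,"y":-0.417,"z":0.08,"az":-1.289},{"x":0.458,"y":-0.417,"z":0.08,"az":-1.289},{"x":0.458,"y":-0.417,"z":0.08,"az":-1.289},{"x":0.458,"y":-0.417,"z":0.08,"az":-1.289},{"x":0.458,"y":-0.417,"z":0.08,"az":-1.289},{"x":0.458,"y":-0.417,"z":0.08,"az":-1.289},{"x":0.458,"y":-0.417,"z":0.08,"az":-1.289}]' 1
```

```text
validation failed for argument at $[0]...
```

```bash
python3 -m jog '[{"x":0.04,"y":-0.03,"z":0,"ax":0,"ay":0,"az":-0.1},{"x":0.08,"y":-0.06,"z":0,"ax":0,"ay":0,"az":-0.2}]' 1
```

```text
t: 0.35
eef_pos: [0.2195, -0.5794, 0.2306]
tool_rot: [-0.0, 0.977, 0.215, -0.0]
contact_force: [1.4, -0.8, 0.1]
gripper_width: 1.001
grasp_force: 0.0
```

```bash
python3 -m jog '[{"x":0.04,"y":-0.025,"z":0.005,"ax":0,"ay":0,"az":-0.1},{"x":0.08,"y":-0.05,"z":0.01,"ax":0,"ay":0,"az":-0.2},{"x":0.12,"y":-0.075,"z":0.02,"ax":0,"ay":0,"az":-0.3},{"x":0.16,"y":-0.1,"z":0.03,"ax":0,"ay":0,"az":-0.4},{"x":0.2,"y":-0.125,"z":0.04,"ax":0,"ay":0,"az":-0.5},{"x":0.24,"y":-0.15,"z":0.05,"ax":0,"ay":0,"az":-0.6},{"x":0.28,"y":-0.175,"z":0.06,"ax":0,"ay":0,"az":-0.7},{"x":0.32,"y":-0.2,"z":0.07,"ax":0,"ay":0,"az":-0.8},{"x":0.36,"y":-0.225,"z":0.08,"ax":0,"ay":0,"az":-0.9},{"x":0.4,"y":-0.25,"z":0.08,"ax":0,"ay":0,"az":-1.0},{"x":0.442,"y":-0.276,"z":0.08,"ax":0,"ay":0,"az":-1.089},{"x":0.442,"y":-0.276,"z":0.08,"ax":0,"ay":0,"az":-1.089}]' 1
```

```text
t: 1.55
eef_pos: [0.5092, -0.136, 0.1518]
tool_rot: [-0.0, 0.72, 0.694, 0.003]
contact_force: [0.5, 1.1, 0.7]
gripper_width: 1.004
grasp_force: 0.0
```

```bash
cat >> h.py <<'E'
def status():
    o=get_obs(); q=o["tool_rot"]; X=R.from_quat([q[1],q[2],q[3],q[0]]).as_matrix()
    yaw=np.degrees(np.arctan2(X[1,0],X[0,0])); a=np.radians(87.27); u=np.array([np.cos(a),np.sin(a)]); v=np.array([-u[1],u[0]])
    d=o["eef_pos"][:2]*1000-[519.6,80.55]
    print("t",o["t"],"tool yaw",yaw.round(2),"rel line x,y",(d@u).round(1),(d@v).round(1),"z",o["eef_pos"][2].round(4),"tilt",X[:,2].round(3),"q1,q7",o["q"][[0,6]].round(2),"F",o["contact_force"].round(1))
E
python3 -c "
from h import *
status()"
```

```text
t 1.55 tool yaw 87.97 rel line x,y -216.7 0.1 z 0.1518 tilt [ 0.004  0.004 -1.   ] q1,q7 [ 0.54 -0.09] F [0.5 1.1 0.7]
```

```bash
python3 -m jog '[{"x":0,"y":0,"z":0,"ax":0,"ay":0,"az":0},{"x":0,"y":0,"z":0,"ax":0,"ay":0,"az":0}]' 1 >/dev/null; python3 - <<'E'
from h import *
status()
cv2.imwrite("pics/t2.png",cv2.resize(read_camera("top")[90:310,120:410],None,fx=2.7,fy=2.7,interpolation=cv2.INTER_CUBIC)[:,:,::-1])
E
```

```text
t 1.75 tool yaw 87.13 rel line x,y -225.8 4.4 z 0.151 tilt [-0.001 -0.001 -1.   ] q1,q7 [ 0.54 -0.09] F [-0.  -0.9  0.3]
```

View pics/t2.png

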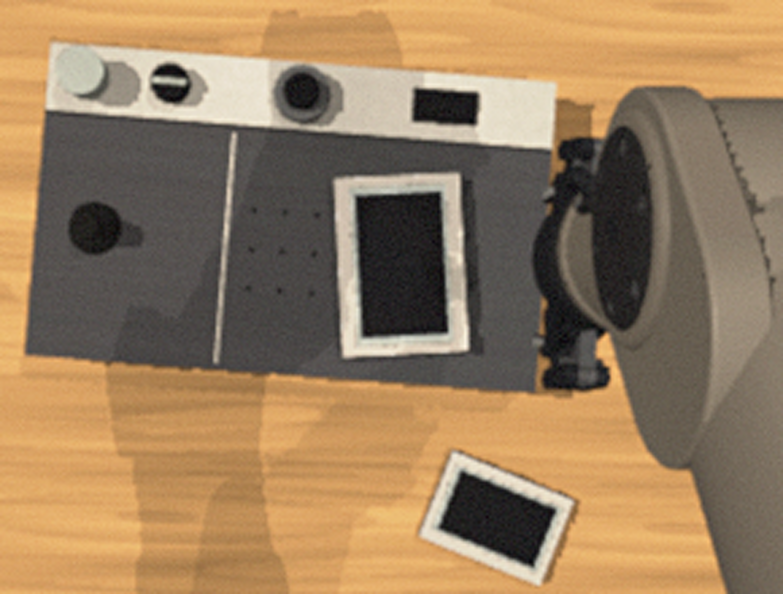

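The picture shows the gripper square behind the carrier at about (575,265) in the crop, with the carrier undisturbed at (403,265). Next I descend behind it, with the tips about 6 mm above the bed.

```bash
python3 -m jog '[{"x":0,"y":0,"z":0.03,"ax":0,"ay":0,"az":0},{"x":0,"y":0,"z":0.06,"ax":0,"ay":0,"az":0},{"x":0,"y":0,"z":0.085,"ax":0,"ay":0,"az":0},{"x":0,"y":0,"z":0.1,"ax":0,"ay":0,"az":0},{"x":0,"y":0,"z":0.108,"ax":0,"ay":0,"az":0},{"x":0,"y":0,"z":0.113,"ax":0,"ay":0,"az":0},{"x":0,"y":0,"z":0.113,"ax":0,"ay":0,"az":0},{"x":0,"y":0,"z":0.113,"ax":0,"ay":0,"az":0}]' 1; python3 -c "
from h import *
status()"
```

```text
t: 2.6
eef_pos: [0.506, -0.1437, 0.0391]
tool_rot: [0.001, 0.724, 0.69, 0.0]
contact_force: [0.6, -0.1, 0.6]
gripper_width: 1.001
grasp_force: 0.0
t 2.6 tool yaw 87.24 rel line x,y -224.7 2.9 z 0.0391 tilt [ 0.001 -0.    -1.   ] q1,q7 [ 0.47 -0.2 ] F [ 0.6 -0.1  0.6]
```

```bash
python3 -m jog '[{"x":0.008,"y":0,"z":0,"ax":0,"ay":0,"az":0},{"x":0.014,"y":0,"z":0,"ax":0,"ay":0,"az":0},{"x":0.019,"y":0,"z":0,"ax":0,"ay":0,"az":0},{"x":0.024,"y":0,"z":0,"ax":0,"ay":0,"az":0},{"x":0.029,"y":0,"z":0,"ax":0,"ay":0,"az":0},{"x":0.034,"y":0,"z":0,"ax":0,"ay":0,"az":0},{"x":0.039,"y":0,"z":0,"ax":0,"ay":0,"az":0},{"x":0.044,"y":0,"z":0,"ax":0,"ay":0,"az":0},{"x":0.049,"y":0,"z":0,"ax":0,"ay":0,"az":0},{"x":0.054,"y":0,"z":0,"ax":0,"ay":0,"az":0},{"x":0.059,"y":0,"z":0,"ax":0,"ay":0,"az":0},{"x":0.064,"y":0,"z":0,"ax":0,"ay":0,"az":0}]' 1
python3 -m jog '[{"x":0.005,"y":0,"z":0,"ax":0,"ay":0,"az":0},{"x":0.01,"y":0,"z":0,"ax":0,"ay":0,"az":0},{"x":0.015,"y":0,"z":0,"ax":0,"ay":0,"az":0},{"x":0.018,"y":0,"z":0,"ax":0,"ay":0,"az":0},{"x":0.02,"y":0,"z":0,"ax":0,"ay":0,"az":0},{"x":0.02,"y":0,"z":0,"ax":0,"ay":0,"az":0},{"x":0.02,"y":0,"z":0,"ax":0,"ay":0,"az":0}]' 1
cat >> h.py <<'E'
def carrier(name):
    im=read_camera("top"); c=im[90:310,120:410]
    cv2.imwrite(f"pics/{name}.png",cv2.resize(c,None,fx=2.7,fy=2.7,interpolation=cv2.INTER_CUBIC)[:,:,::-1])
    l,s,c=blobs(im)
    for i in range(1,len(s)):
        if s[i,4]<60 or not(190<c[i][0]<290 and 150<c[i][1]<230): continue
        z=.045 if s[i,2]<15 else .059
        r=rect("top",np.argwhere(l==i)[:,::-1],z); a=np.radians(87.27); u=np.array([np.cos(a),np.sin(a)]); d=np.array(r[0])-[519.6,80.55]
        print(c[i].round(1),s[i],np.round(r[1],1),round(r[2],2),"rel",(d@u).round(1),(d@[-u[1],u[0]]).round(1))
E
python3 -c "
from h import *
status(); carrier('t3')"
```

```text
t: 3.8
eef_pos: [0.5085, -0.0792, 0.0383]
tool_rot: [-0.0, 0.724, 0.69, 0.0]
contact_force: [-0.1, -1.4, -0.7]
gripper_width: 1.001
grasp_force: 0.8
t: 4.5
eef_pos: [0.5096, -0.0593, 0.0384]
tool_rot: [0.0, 0.724, 0.69, 0.0]
contact_force: [0.2, 0.6, 0.2]
gripper_width: 1.0
grasp_force: 0.0
t 4.5 tool yaw 87.26 rel line x,y -140.2 3.3 z 0.0384 tilt [ 0.001  0.    -1.   ] q1,q7 [ 0.32 -0.36] F [0.2 0.6 0.2]
[230.3 187.3] [217 148  45  70 795] [ 89.7 135.4] 87.45 rel -79.3 -1.9
[267.9 201.9] [261 191  14  23 105] [48.3 22.3] 19.96 rel -140.2 29.7
```

View pics/t3.png

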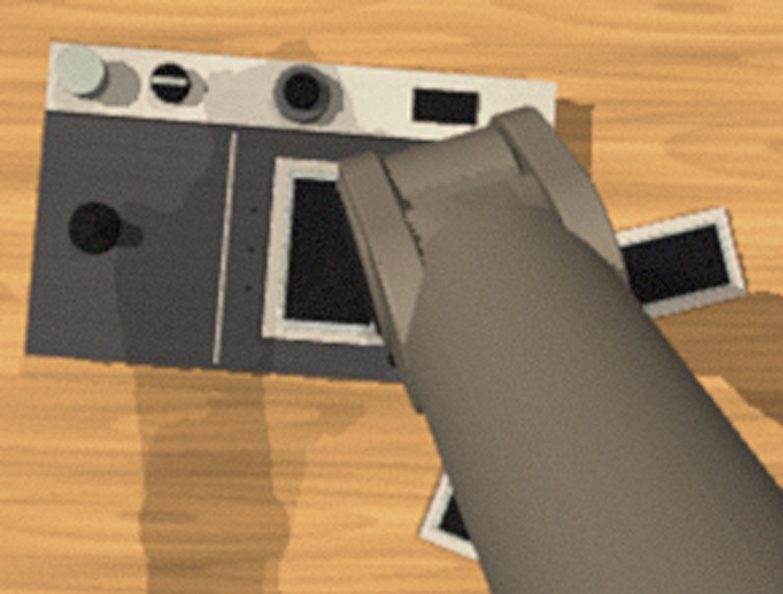

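The carrier is now square at about (330,250) in the crop. Its front edge is about 34 mm short of the line, and it's in contact with both fingers. I'll push 27 mm more, then measure the gap with subpixel profiles.

```bash
python3 -m jog '[{"x":0.003,"y":0,"z":0,"ax":0,"ay":0,"az":0},{"x":0.007,"y":0,"z":0,"ax":0,"ay":0,"az":0},{"x":0.012,"y":0,"z":0,"ax":0,"ay":0,"az":0},{"x":0.017,"y":0,"z":0,"ax":0,"ay":0,"az":0},{"x":0.021,"y":0,"z":0,"ax":0,"ay":0,"az":0},{"x":0.024,"y":0,"z":0,"ax":0,"ay":0,"az":0},{"x":0.026,"y":0,"z":0,"ax":0,"ay":0,"az":0},{"x":0.027,"y":0,"z":0,"ax":0,"ay":0,"az":0},{"x":0.027,"y":0,"z":0,"ax":0,"ay":0,"az":0},{"x":0.027,"y":0,"z":0,"ax":0,"ay":0,"az":0}]' 1
cat >> h.py <<'E'
def prof(z,ys,xs,n="top",k=4):
    "mean gray over k pictures, sampled at machine-aligned points rel line (mm) on plane z"
    g=np.mean([cv2.cvtColor(read_camera(n),cv2.COLOR_RGB2GRAY).astype(np.float32) for _ in range(k)],0).astype(np.float32)
    a=np.radians(87.27); u=np.array([np.cos(a),np.sin(a)]); v=np.array([-u[1],u[0]])
    out=[]
    for y in ys:
        w=(np.array([519.6,80.55])+np.outer(xs,u)+y*v)/1000
        p=topix(n,np.c_[w,np.full(len(w),z)]).astype(np.float32)
        out.append(cv2.remap(g,p[None,:,0],p[None,:,1],cv2.INTER_LINEAR)[0])
    return np.array(out)
E
python3 - <<'E'
from h import *
status(); carrier('t4')
ys=np.arange(-55,56,10); xs=np.arange(-16,8,0.25)
A=prof(.045,ys,xs); B=prof(.059,ys,xs)
for y,a,b in zip(ys,A,B):
    s=xs>-3.5; w=np.clip(a[s]-np.median(a[s])-15,0,None); line=(w*xs[s]).sum()/w.sum()
    e=xs<-3.5; mid=(b[e].max()+b[e].min())/2; i=np.where((b[:-1]>=mid)&(b[1:]<mid)&e[1:])[0]
    print(y,"line",line.round(2),"edge",xs[i])
print(B[5][::4].round(0))
E
```

```text
t: 5.55
eef_pos: [0.5108, -0.0325, 0.0383]
tool_rot: [-0.0, 0.724, 0.69, 0.0]
contact_force: [-0.9, -1.8, 1.1]
gripper_width: 1.0
grasp_force: 0.5
t 5.55 tool yaw 87.25 rel line x,y -113.3 3.5 z 0.0383 tilt [ 0.  0. -1.] q1,q7 [ 0.27 -0.42] F [-0.9 -1.8  1.1]
[214.3 187.2] [204 147  37  70 668] [ 73.7 135.4] 87.42 rel -44.9 -1.8
-55 line 0.03 edge [-8.]
-45 line 0.39 edge [-7.75]
-35 line 0.0 edge [-8.25]
-25 line 0.3 edge [-7.75]
-15 line 0.14 edge [-8.25]
-5 line 0.08 edge [-8.]
5 line 0.29 edge [-7.75]
15 line 0.14 edge [-8.25]
25 line 0.15 edge [-7.75]
35 line 0.22 edge [-8.]
45 line -0.12 edge [-8.25]
55 line 0.34 edge [-7.75]
[186. 186. 186. 187. 188. 185. 176. 156. 125.  98.  73.  71.  98. 121.
 139. 141. 117.  95.  77.  65.  66.  66.  67.  66.]
```

The front edge is square to within 0.1° and sits 8.1 mm short of the line centre.

```bash
python3 -m jog '[{"x":0.002,"y":0,"z":0,"ax":0,"ay":0,"az":0},{"x":0.004,"y":0,"z":0,"ax":0,"ay":0,"az":0},{"x":0.006,"y":0,"z":0,"ax":0,"ay":0,"az":0},{"x":0.007,"y":0,"z":0,"ax":0,"ay":0,"az":0},{"x":0.008,"y":0,"z":0,"ax":0,"ay":0,"az":0},{"x":0.008,"y":0,"z":0,"ax":0,"ay":0,"az":0},{"x":0.008,"y":0,"z":0,"ax":0,"ay":0,"az":0}]' 1
cat >> h.py <<'E'
def edge():
    ys=np.arange(-50,51,10); xs=np.arange(-16,14,0.25); B=prof(.059,ys,xs); print(B.mean(0)[::4].round(0)); print(xs[::4])
    o=prof(.045,[-81,-78,78,81],np.arange(-5,5,.25)); 
    for a in o: x=np.arange(-5,5,.25); w=np.clip(a-np.median(a)-15,0,None); print("line end",((w*x).sum()/w.sum()).round(2))
    for y,b in zip(ys,B):
        f=np.where(b<126)[0][0]; print(y,xs[f].round(2),end="; ")
E
python3 -c "
from h import *
status(); carrier('t5'); edge()"
```

```text
t: 6.7
eef_pos: [0.511, -0.0244, 0.0383]
tool_rot: [-0.0, 0.724, 0.69, 0.0]
contact_force: [-0.4, -1.2, -0.6]
gripper_width: 1.006
grasp_force: 0.4
t 6.7 tool yaw 87.26 rel line x,y -105.2 3.6 z 0.0383 tilt [-0.  0. -1.] q1,q7 [ 0.25 -0.43] F [-0.4 -1.2 -0.6]
[209.3 187.8] [200 147  34  72 634] [142.6  67. ] 6.72 rel -23.1 -0.1
[ 59.  94. 127. 153. 170. 176. 179. 183. 185. 185. 185. 186. 187. 187.
 180. 165. 138. 101.  73.  63.  63.  65.  66.  67.  68.  68.  67.  67.
  68.  68.]
[-16. -15. -14. -13. -12. -11. -10.  -9.  -8.  -7.  -6.  -5.  -4.  -3.
  -2.  -1.   0.   1.   2.   3.   4.   5.   6.   7.   8.   9.  10.  11.
  12.  13.]
line end 0.04
line end 0.33
line end 0.23
line end 0.47
-50 -16.0; -40 -16.0; -30 -16.0; -20 -16.0; -10 -16.0; 0 -16.0; 10 -16.0; 20 -16.0; 30 -16.0; 40 -16.0; 50 -16.0;
```

View pics/t5.png

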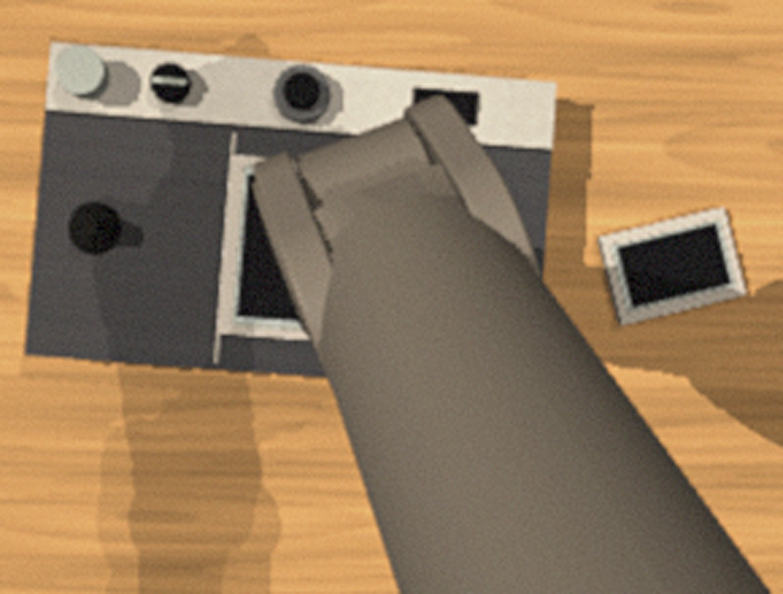

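The front edge at crop x 217–235 covers the line, with the line's stubs visible past both ends. The edge offset is about 0.1 mm. Now I back off and lift.

```bash
python3 -m jog '[{"x":-0.005,"y":0,"z":0,"ax":0,"ay":0,"az":0},{"x":-0.015,"y":0,"z":0,"ax":0,"ay":0,"az":0},{"x":-0.03,"y":0,"z":0,"ax":0,"ay":0,"az":0},{"x":-0.04,"y":0,"z":-0.01,"ax":0,"ay":0,"az":0},{"x":-0.04,"y":0,"z":-0.03,"ax":0,"ay":0,"az":0},{"x":-0.04,"y":0,"z":-0.06,"ax":0,"ay":0,"az":0},{"x":-0.04,"y":0,"z":-0.09,"ax":0,"ay":0,"az":0},{"x":-0.04,"y":0,"z":-0.12,"ax":0,"ay":0,"az":0},{"x":-0.04,"y":0,"z":-0.12,"ax":0,"ay":0,"az":0},{"x":-0.04,"y":0,"z":-0.12,"ax":0,"ay":0,"az":0}]' 1
python3 - <<'E'
from h import *
status(); edge()
im=read_camera("scene"); cv2.imwrite("pics/s6.png",cv2.resize(im[160:290,170:390],None,fx=3.6,fy=3.6,interpolation=cv2.INTER_CUBIC)[:,:,::-1])
# button from top view: dark disc
t=read_camera("top"); w=toplane("top",[[231.8,123.5]],.067); print(w)
g=cv2.cvtColor(t,cv2.COLOR_RGB2GRAY)[112:136,219:245]; m=(g<60).astype(np.uint8); n,l,s,c=cv2.connectedComponentsWithStats(m); i=1+s[1:,4].argmax(); print(s[i],c[i]+[219,112],toplane("top",[c[i]+[219,112]],.067))
E
```

```text
t: 8.15
eef_pos: [0.5093, -0.0656, 0.1587]
tool_rot: [0.001, 0.724, 0.689, 0.0]
contact_force: [-0.0, 0.2, -0.5]
gripper_width: 1.001
grasp_force: 0.0
t 8.15 tool yaw 87.18 rel line x,y -146.5 3.3 z 0.1587 tilt [ 0.001 -0.001 -1.   ] q1,q7 [ 0.41 -0.24] F [-0.   0.2 -0.5]
[ 60.  96. 129. 156. 173. 179. 183. 186. 188. 188. 188. 189. 190. 190.
 183. 167. 140. 103.  74.  64.  64.  67.  68.  68.  68.  68.  69.  69.
  69.  68.]
[-16. -15. -14. -13. -12. -11. -10.  -9.  -8.  -7.  -6.  -5.  -4.  -3.
  -2.  -1.   0.   1.   2.   3.   4.   5.   6.   7.   8.   9.  10.  11.
  12.  13.]
line end -0.0
line end 0.29
line end 0.01
line end 0.33
-50 -16.0; -40 -16.0; -30 -16.0; -20 -16.0; -10 -16.0; 0 -16.0; 10 -16.0; 20 -16.0; 30 -16.0; 40 -16.0; 50 -16.0; [[0.63611246 0.02360899 0.067     ]]
[  6   5  17  14 166] [232.11445783 123.56024096] [[0.6360106  0.02297205 0.067     ]]
```

View pics/s6.png

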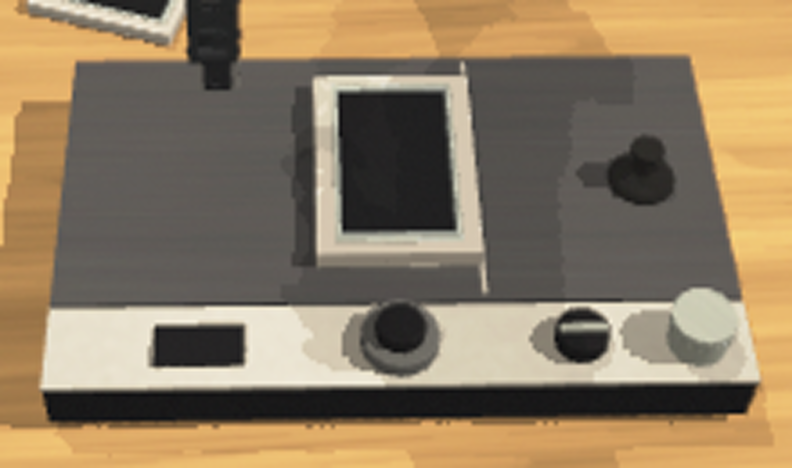

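From the scene view, the carrier lies square on the line, with its front edge running along (465–485, 70–285) in the crop and the stubs visible at both ends. The button is at (400,325), and the cup and tin haven't moved. Next I shut the gripper and go above the button at about (0.637, 0.024).

```bash
python3 -m jog '[{"x":0.02,"y":0.025,"z":0,"ax":0,"ay":0,"az":0},{"x":0.04,"y":0.05,"z":0,"ax":0,"ay":0,"az":0},{"x":0.06,"y":0.075,"z":0,"ax":0,"ay":0,"az":0},{"x":0.08,"y":0.1,"z":0,"ax":0,"ay":0,"az":0},{"x":0.095,"y":0.124,"z":0,"ax":0,"ay":0,"az":0},{"x":0.095,"y":0.124,"z":0,"ax":0,"ay":0,"az":0},{"x":0.095,"y":0.124,"z":0,"ax":0,"ay":0,"az":0},{"x":0.095,"y":0.124,"z":0,"ax":0,"ay":0,"az":0},{"x":0.095,"y":0.124,"z":0,"ax":0,"ay":0,"az":0},{"x":0.095,"y":0.124,"z":0,"ax":0,"ay":0,"az":0}]' 0 30
python3 -c "
from h import *
status(); print(get_obs()['eef_pos'])"
```

```text
t: 9.65
eef_pos: [0.6371, 0.0235, 0.1584]
tool_rot: [0.0, 0.724, 0.69, -0.0]
contact_force: [-1.0, 0.2, 0.2]
gripper_width: -0.001
grasp_force: 0.0
t 9.65 tool yaw 87.2 rel line x,y -51.4 -120.1 z 0.1584 tilt [-0.    -0.001 -1.   ] q1,q7 [ 0.2  -0.41] F [-1.   0.2  0.2]
[0.63710763 0.02345483 0.15844572]
```

```bash
python3 -m jog '[{"x":0,"y":0,"z":0.025,"ax":0,"ay":0,"az":0},{"x":0,"y":0,"z":0.045,"ax":0,"ay":0,"az":0},{"x":0,"y":0,"z":0.06,"ax":0,"ay":0,"az":0},{"x":0,"y":0,"z":0.068,"ax":0,"ay":0,"az":0},{"x":0,"y":0,"z":0.07,"ax":0,"ay":0,"az":0},{"x":0,"y":0,"z":0.07,"ax":0,"ay":0,"az":0}]' 0
for i in 1; do python3 -c "
from h import *
status()
p=topix('scene',[[.637,.024,z] for z in (.06,.065,.07,.075)]); print(p, [170+400/3.6,160+325/3.6])"; done
```

```text
t: 10.25
eef_pos: [0.6378, 0.0244, 0.0886]
tool_rot: [0.0, 0.724, 0.69, 0.0]
contact_force: [0.1, 0.3, -0.3]
gripper_width: -0.002
grasp_force: 0.0
t 10.25 tool yaw 87.25 rel line x,y -50.5 -120.8 z 0.0886 tilt [ 0.  0. -1.] q1,q7 [ 0.18 -0.45] F [ 0.1  0.3 -0.3]
[[279.88145533 250.40381949]
 [279.98676839 248.98429783]
 [280.09296239 247.5529018 ]
 [280.20004844 246.10948177]] [281.1111111111111, 250.27777777777777]
```

```bash
python3 -m jog '[{"x":0,"y":0,"z":0.006,"ax":0,"ay":0,"az":0},{"x":0,"y":0,"z":0.012,"ax":0,"ay":0,"az":0},{"x":0,"y":0,"z":0.016,"ax":0,"ay":0,"az":0},{"x":0,"y":0,"z":0.018,"ax":0,"ay":0,"az":0},{"x":0,"y":0,"z":0.02,"ax":0,"ay":0,"az":0},{"x":0,"y":0,"z":0.02,"ax":0,"ay":0,"az":0}]' 0
python3 -m jog '[{"x":0,"y":0,"z":0.002,"ax":0,"ay":0,"az":0},{"x":0,"y":0,"z":0.002,"ax":0,"ay":0,"az":0}]' 0
python3 -m jog '[{"x":0,"y":0,"z":0.002,"ax":0,"ay":0,"az":0},{"x":0,"y":0,"z":0.002,"ax":0,"ay":0,"az":0}]' 0
```

```text
t: 10.85
eef_pos: [0.6374, 0.0243, 0.068]
tool_rot: [-0.0, 0.724, 0.69, -0.0]
contact_force: [0.0, -0.1, 0.4]
gripper_width: 0.001
grasp_force: 0.0
t: 11.05
eef_pos: [0.6379, 0.0244, 0.0665]
tool_rot: [0.0, 0.724, 0.69, 0.0]
contact_force: [0.1, 0.2, 2.4]
gripper_width: 0.003
grasp_force: 0.9
t: 11.25
eef_pos: [0.6379, 0.0244, 0.0645]
tool_rot: [0.0, 0.724, 0.69, 0.0]
contact_force: [1.0, -0.3, 2.4]
gripper_width: -0.001
grasp_force: 1.4
```

```bash
python3 -m jog '[{"x":0,"y":0,"z":0.001,"ax":0,"ay":0,"az":0},{"x":0,"y":0,"z":0.002,"ax":0,"ay":0,"az":0},{"x":0,"y":0,"z":0.002,"ax":0,"ay":0,"az":0}]' 0
python3 -m jog '[{"x":0,"y":0,"z":0.001,"ax":0,"ay":0,"az":0},{"x":0,"y":0,"z":0.001,"ax":0,"ay":0,"az":0}]' 0
python3 -m jog '[{"x":0,"y":0,"z":0.001,"ax":0,"ay":0,"az":0},{"x":0,"y":0,"z":0.001,"ax":0,"ay":0,"az":0}]' 0
```

```text
t: 11.55
eef_pos: [0.6379, 0.0244, 0.0625]
tool_rot: [0.0, 0.724, 0.69, 0.0]
contact_force: [-0.2, -0.8, 4.2]
gripper_width: -0.0
grasp_force: 2.0
t: 11.75
eef_pos: [0.6379, 0.0244, 0.0615]
tool_rot: [0.0, 0.724, 0.69, 0.0]
contact_force: [0.1, 0.6, 4.6]
gripper_width: -0.002
grasp_force: 2.3
t: 11.95
eef_pos: [0.6379, 0.0244, 0.0611]
tool_rot: [0.0, 0.724, 0.69, 0.0]
contact_force: [-2.1, -0.1, 8.7]
gripper_width: 0.001
grasp_force: 4.7
```

The button is bottoming: the force has risen past 5 N and z has stopped following. I'll press a touch more, hold, then retreat.

```bash
python3 -m jog '[{"x":0,"y":0,"z":0.001,"ax":0,"ay":0,"az":0},{"x":0,"y":0,"z":0.001,"ax":0,"ay":0,"az":0},{"x":0,"y":0,"z":0.001,"ax":0,"ay":0,"az":0}]' 0
python3 -m jog '[{"x":0,"y":0,"z":-0.004,"ax":0,"ay":0,"az":0},{"x":0,"y":0,"z":-0.01,"ax":0,"ay":0,"az":0},{"x":0,"y":0,"z":-0.03,"ax":0,"ay":0,"az":0},{"x":0,"y":0,"z":-0.06,"ax":0,"ay":0,"az":0},{"x":0,"y":0,"z":-0.1,"ax":0,"ay":0,"az":0},{"x":-0.05,"y":0,"z":-0.1,"ax":0,"ay":0,"az":0},{"x":-0.1,"y":0,"z":-0.1,"ax":0,"ay":0,"az":0},{"x":-0.1,"y":0,"z":-0.1,"ax":0,"ay":0,"az":0},{"x":-0.1,"y":0,"z":-0.1,"ax":0,"ay":0,"az":0},{"x":-0.1,"y":0,"z":-0.1,"ax":0,"ay":0,"az":0}]' 0
python3 - <<'E'
from h import *
status(); edge()
im=read_camera("scene"); cv2.imwrite("pics/s7.png",cv2.resize(im[150:290,170:390],None,fx=3.6,fy=3.6,interpolation=cv2.INTER_CUBIC)[:,:,::-1])
E
```

```text
t: 12.25
eef_pos: [0.638, 0.0244, 0.061]
tool_rot: [0.0, 0.724, 0.69, 0.0]
contact_force: [-4.3, -0.3, 16.3]
gripper_width: -0.0
grasp_force: 7.9
t: 13.25
eef_pos: [0.6323, -0.0743, 0.1588]
tool_rot: [-0.001, 0.723, 0.69, -0.0]
contact_force: [-0.5, 1.7, 0.1]
gripper_width: -0.002
grasp_force: 0.0
t 13.25 tool yaw 87.32 rel line x,y -149.3 -119.9 z 0.1588 tilt [-0.001  0.001 -1.   ] q1,q7 [ 0.35 -0.25] F [-0.5  1.7  0.1]
[ 62.  98. 131. 158. 175. 181. 184. 188. 190. 190. 191. 192. 193. 193.
 186. 171. 145. 107.  77.  67.  66.  68.  70.  71.  71.  71.  71.  71.
  71.  71.]
[-16. -15. -14. -13. -12. -11. -10.  -9.  -8.  -7.  -6.  -5.  -4.  -3.
  -2.  -1.   0.   1.   2.   3.   4.   5.   6.   7.   8.   9.  10.  11.
  12.  13.]
line end -0.0
line end 0.28
line end 0.02
line end 0.34
-50 -16.0; -40 -16.0; -30 -16.0; -20 -16.0; -10 -16.0; 0 -16.0; 10 -16.0; 20 -16.0; 30 -16.0; 40 -16.0; 50 -16.0;
```

View pics/s7.png

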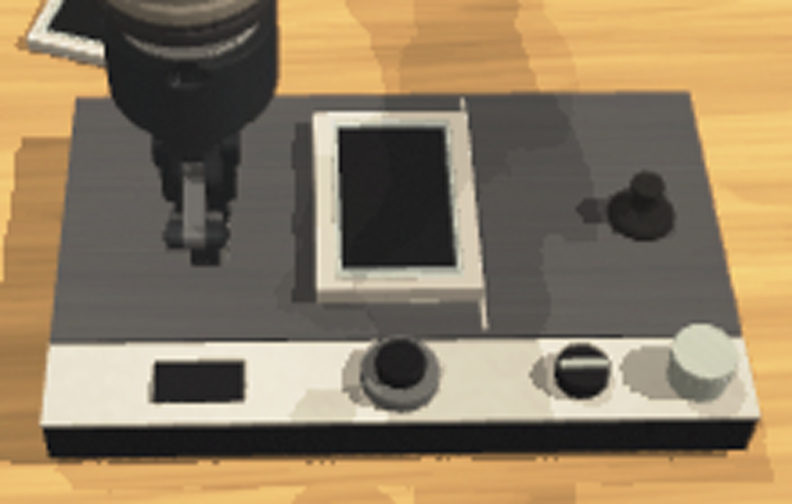

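The carrier is still on the line (front edge at crop x 465–485), the cup (640,205) and tin (700,362) are where they stood, and the gripper is clear. I'm handing in.

```bash
python3 -c "
from station import *
print(hand_in())"
```

```text
the job is handed in; nothing more can be done
None
```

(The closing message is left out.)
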